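# Turn the red cutting board over against the counter guard

### The arm

A 6-joint arm with a two-finger parallel gripper is mounted at the origin on the work surface. World frame = base frame: x ahead of the robot, y to its left, z up, the work surface at z = 0. Lengths are in m, angles in rad, forces in N, time in s.
With the tool pointing down it reaches from about 0.325 to 0.775 m from the base axis. Payload 5.5 kg.
Tool frame: the origin (TCP) lies at the very end of the fingers, on their centre line; the grasp point (between the pads) lies 19 mm behind it (grip_depth is the distance from the TCP to the grasp point, in m); x points along the fingers, y is the direction in which the jaws open and shut, and the axes are right-handed (so a half turn about x gives the same grasp; the last joint's range is limited). The gripper opens to 88 mm and grips with 3 to 60 N. Pads are 20 mm wide; open, the fingers measure 115 mm over their backs; the gripper's body (75 mm by 178 mm) begins 61 mm behind the grasp point.
Start: joints at [-1.308, 0.091, 1.231, -0, 1.82, -0.057], TCP at [0.189, -0.57, 0.223] pointing down, gripper open.
Joint ranges: [-2.87, 2.87], [-0.86, 2.18], [0.17, 2.46], [-1.51, 4.65], [0.06, 2.69], [-2.65, 2.65]. Speed limits (rad/s): [2.57, 2.57, 3.01, 3.14, 3.14, 3.14].

### API

Orientations are given as a unit quaternion [w, x, y, z].
In Python, from cell import * gives the robot as it stands. Calls block until the motion is done:
- move_ptp(position, orientation): joint-space move of the TCP to a pose.
- movel(position, rot=None, max_speed=0.15, f_stop=None): straight line of the TCP; rot=None keeps the orientation; max_speed is the mean speed in m/s. With f_stop (N) it stops when the force on the tool has changed by that much, and returns True; else False.
- set_joints(angles): joint-space move.
- set_gripper(opening, grasp_force=None): finger opening in m; grasp_force is the grip in N (None keeps the last); returns when the fingers have stopped.
- dwell(seconds).
- inverse_kinematics(position, orientation): joint angles nearest the present ones, or None.
- sense(): the state.
- capture(name): name is "side" or "top"; returns a dict with "color" (480x640x3 uint8, red, green, blue), "fx", "fy", "cx", "cy" (pixels), "k1" (the pictures are not rectified: a ray, as slopes to the right and down, at radius r is drawn at 1 + k1 r^2 times it, then the intrinsics apply), "rvec" (rotation vector, rad) and "tvec" (3), from world to camera coordinates, as OpenCV has them. Camera axes: x right, y down, z forward; pixel columns grow to the right and rows downward; lengths in m; the calibration is good to about 2 mm. A picture is of the moment at which its call begins. There is no depth.
A pose or a line that the arm cannot do raises Unreachable and nothing moves.
- close_job(): hands the job in, once; it reports no verdict.
The state is a dict: "t": time; "joint_positions": joint angles; "dq": joint speeds; "tau": joint torques, N m; "tool_pos": TCP position; "orientation": TCP orientation; "wrist_force": force on the tool from outside, world axes, zero at the start; "ft_torque": the same for the moment, N m; "finger_gap": finger opening in m.
Only numpy, scipy, OpenCV 4.12 (cv2) and the standard library are available. Lean on these libraries where they do the work, as an engineer would, in place of code of your own. Each camera call takes 0.05 s, during which the arm holds its last target.

### The job

The red side of the little red-and-yellow cutting board has been used: turn that board over so that its clean yellow side is up. Push it across the counter against the sloped metal guard until it rides up and stands leaning on the guard, then tip its top edge back towards the robot so that it falls over and lies flat on the counter in front of the guard. Leave the green board and the orange sauce bottle where they are.

Things in the scene. Friction and masses are not known exactly. Their poses are not given: they have to be found in the camera images.
- red_board: the board to turn over: rigid plastic, 100 mm (its x) by 120 mm (its y) by 10 mm thick (its z), about 0.14 kg, red above, yellow below. Origin at the centre of the yellow face, z out of the red face (up at the start, origin on the counter). It lies 15 to 50 mm in front of the guard, about square to it. Pushed squarely by its near edge, within 4 mm of the counter, its far edge rides up the guard.
- green_board: the other board, of the same size and shape, green above and white below, lying beside the red one; same origin and axes. To be left alone.
- guard: fixed slippery metal, 460 mm long (y), 58 mm high. Origin on the counter, mid-foot of its front; x away from robot, z up. Front slopes via (x, z) = (0, 0), (17, 18), (27, 38), (32, 58) mm; top level to x = 52. A board with its lower edge at the foot leans at 61 degrees unheld, upper edge at about x = 48, z = 88 mm, reachable from behind over the guard's top to be drawn back past the foot.
- bottle: orange sauce bottle with a red cap, 56 mm across and 150 mm tall, standing on the counter behind the guard. Origin at the centre of its underside, z up. To be left alone.
There are look-alikes about, which are no part of the job. There is more than one size of the red_board; the one meant has the size given above.

How it is judged:
By the outcome, as a careful person would: the job done as asked, in the order asked, and still so for the second after the job is handed in, with the robot touching nothing.
It also fails if it takes over 40 s, if anything falls off the work surface, if the arm or the gripper's body presses on something with over 40 N, if the wrist force passes 120 N, or if a joint passes its speed limit or range.

## Working session

There is one attempt and no reset: what is moved stays moved. The work goes in short steps, each a Python script; the robot and the scene stay as the last script left them, time stands still between calls to the robot, and variables do not carry over. Pictures are saved under pics/ and viewed, and the job is handed in when it is done.

```bash
ls; mkdir -p pics
cat > h.py <<'E'
from cell import *
import numpy as np, cv2
def snap(n,f):
    d=capture(n); cv2.imwrite(f'pics/{f}.png',d['color'][:,:,::-1]); 
    np.save(f'pics/{f}.npy',d,allow_pickle=True); return d
def load(f): return np.load(f'pics/{f}.npy',allow_pickle=True).item()
def ray(d,uv):
    uv=np.atleast_2d(np.array(uv,float))
    K=np.array([[d['fx'],0,d['cx']],[0,d['fy'],d['cy']],[0,0,1]])
    n=cv2.undistortPoints(uv[:,None],K,np.array([d['k1'],0,0,0.]))[:,0]
    R=cv2.Rodrigues(np.array(d['rvec'],float))[0]; t=np.array(d['tvec'],float).reshape(3)
    return -R.T@t, np.c_[n,np.ones(len(n))]@R
def onz(d,uv,z):
    c,r=ray(d,uv); return c+r*((z-c[2])/r[:,2])[:,None]
def proj(d,P):
    K=np.array([[d['fx'],0,d['cx']],[0,d['fy'],d['cy']],[0,0,1]])
    return cv2.projectPoints(np.atleast_2d(np.array(P,float)),np.array(d['rvec'],float),np.array(d['tvec'],float),K,np.array([d['k1'],0,0,0.]))[0][:,0]
E
python3 - <<'E'
from h import *
for n in('top','side'):
    d=snap(n,n+'0'); print(n,ray(d,[[320,240]]),d['k1'])
print(sense())
E
```

```text
pics
top (array([0.35466714, 0.072359  , 1.02916474]), array([[ 0.19186941,  0.04177153, -0.98070199]])) 0.005017956883308261
side (array([ 0.46405712, -0.57187693,  0.82509286]), array([[ 0.08057385,  0.62290294, -0.77815086]])) -0.11558443684605392
{'t': 0.1, 'joint_positions': array([-1.30766366e+00,  9.17646797e-02,  1.23173057e+00,  6.13656074e-06,
        1.81977053e+00, -5.67192067e-02]), 'dq': array([-0.00014772, -0.00151779, -0.00358084, -0.00013886,  0.0002726 ,
        0.00146824]), 'tau': array([ 3.54588010e-03, -4.47857273e+01, -4.07568240e+01,  7.00498768e-02,
        2.85115797e-02, -1.26171531e-04]), 'tool_pos': array([ 0.18858035, -0.56933306,  0.22165095]), 'orientation': array([-0.11201516, -0.69802427, -0.11319238,  0.69814197]), 'wrist_force': array([-0.43008907,  0.30603489, -0.09650028]), 'ft_torque': array([ 0.008562  , -0.00633216,  0.00611515]), 'finger_gap': 0.08769856651058021}
```

View pics/top0.png

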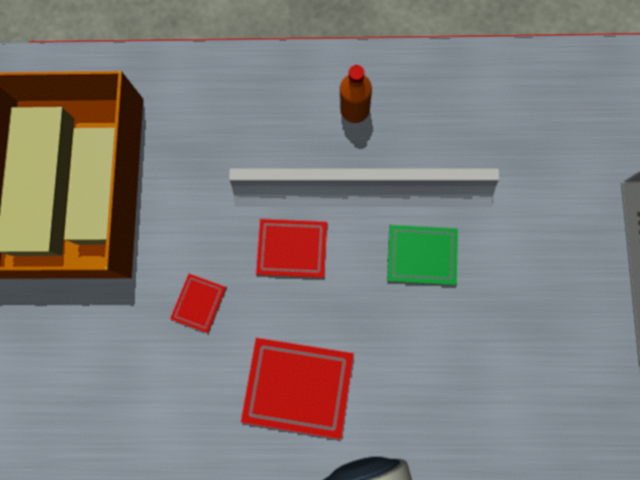

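View pics/side0.png

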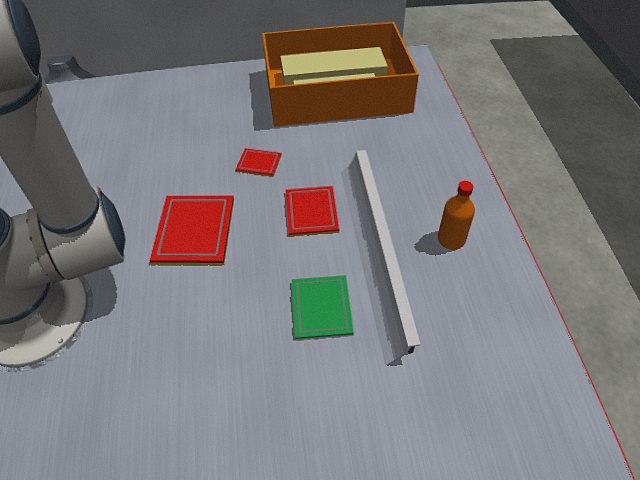

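Three red candidates appear in the top view, at (292,248), (198,303) and (298,388). The first lies in front of the guard beside the green board, so I'll measure all of them.

Run:
```python
from h import *
for f in('top0','side0'):
    d=load(f); im=d['color']; hsv=cv2.cvtColor(im,cv2.COLOR_RGB2HSV)
    for nm,m in(('red',((hsv[:,:,0]<4)|(hsv[:,:,0]>176))&(hsv[:,:,1]>150)&(hsv[:,:,2]>120)),('green',(abs(hsv[:,:,0].astype(int)-65)<15)&(hsv[:,:,1]>120)&(hsv[:,:,2]>90))):
        m=cv2.morphologyEx(m.astype(np.uint8)*255,cv2.MORPH_CLOSE,np.ones((5,5)))
        for c in cv2.findContours(m,cv2.RETR_EXTERNAL,cv2.CHAIN_APPROX_NONE)[0]:
            if cv2.contourArea(c)<400: continue
            P=onz(d,c[:,0]+0.0,0.010)[:,:2]
            r=cv2.minAreaRect((P*1000).astype(np.float32)); print(f,nm,c[:,0].mean(0).round(),np.round(r[0],1),np.round(r[1],1),round(r[2],1))
d=load('top0')
print('guard top corners z58', onz(d,[[230,169],[497.5,169],[498,181],[231,181]],0.058).round(4))
d2=load('side0')
print(onz(d2,[[357,152],[365,151],[418,346],[408,349]],.058).round(4))
im=d['color'][150:450,150:520]; cv2.imwrite('pics/crop.png',cv2.resize(im[:,:,::-1],None,fx=2,fy=2,interpolation=cv2.INTER_CUBIC))
```

```text
top0 red [298. 388.] [302.1 153.2] [169.1 140.7] 80.9
top0 red [198. 303.] [444.7 327.8] [70.2 84.2] 69.8
top0 red [291. 248.] [540.6 166.2] [118.5  99.8] 87.1
top0 green [423. 255.] [527.3 -63.3] [119.5 100.2] 86.4
side0 red [192. 229.] [303.3 154.1] [167.4 141.3] 81.0
side0 red [311. 210.] [542.1 164.7] [119.9  99.1] 87.0
side0 red [258. 161.] [446.4 323.4] [70.2 84.3] 70.1
side0 green [321. 306.] [528.9 -64.9] [120.6  99.3] 86.5
guard top corners z58 [[ 0.6704  0.2694  0.058 ]
 [ 0.6662 -0.1889  0.058 ]
 [ 0.645  -0.1886  0.058 ]
 [ 0.6489  0.267   0.058 ]]
[[ 0.6542  0.2644  0.058 ]
 [ 0.6713  0.2648  0.058 ]
 [ 0.6649 -0.1938  0.058 ]
 [ 0.648  -0.1964  0.058 ]]
```

View pics/crop.png

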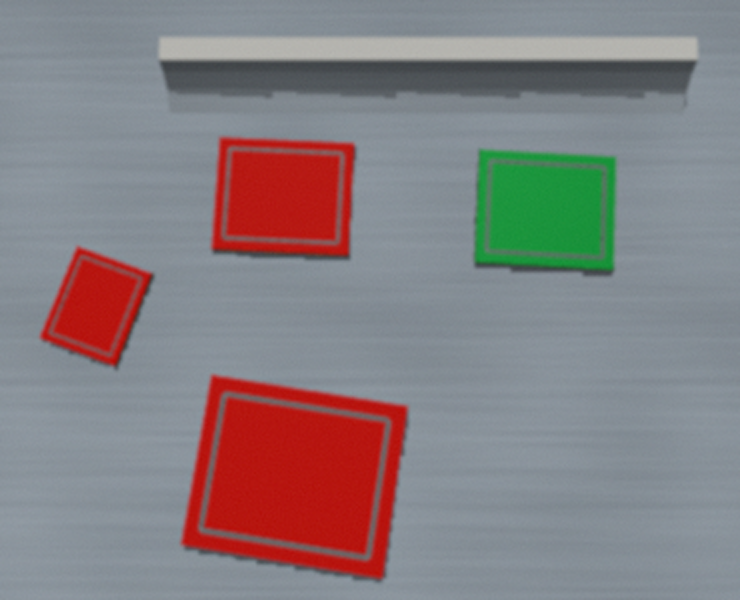

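The middle red board measures 119×100 mm, so it is the one meant. The others are 169×141 and 84×70 mm. The two views agree within 2 mm. Its centre is about (0.541, 0.1655), and the guard's foot is at x≈0.618 at that y, so the gap is about 26 mm, as described. Next I'll locate the bottle and check reachability.

```bash
cat >> h.py <<'E'
from scipy.spatial.transform import Rotation as Ro
def quat(yaw=0,tilt=0,flip=False):
    # tool x down; jaws along y; tilt>0: fingertips point forward of body
    R=np.array([[0,0,1],[0,1,0],[-1,0,0]],float)
    if flip: R=R@np.diag([1,-1,-1])
    R=Ro.from_euler('z',yaw).as_matrix()@Ro.from_euler('y',-tilt).as_matrix()@R
    q=Ro.from_matrix(R).as_quat(); return np.r_[q[3],q[:3]]
E
python3 - <<'E'
from h import *
a,b=load('top0'),load('side0')
for z in(.15,): print('cap',onz(a,[[357,72]],z),onz(b,[[466,186]],z))
print('base',onz(a,[[355,120]],0), onz(b,[[453,248]],0))
for f in(False,True):
  for p,t in(((.46,.165,.06),0),((.46,.165,.001),0.05),((.61,.165,.001),.05),((.7,.17,.2),0),((.70,.17,.066),0),((.56,.17,.07),0)):
    q=inverse_kinematics(np.array(p),quat(-.0113,t,f)); print(f,p,None if q is None else q.round(2))
E
```

```text
cap [[0.80115257 0.05097335 0.15      ]] [[0.80321863 0.0488529  0.15      ]]
base [[0.78172834 0.0519362  0.        ]] [[0.800651   0.02907958 0.        ]]
False (0.46, 0.165, 0.06) [ 0.27 -0.18  1.78 -0.    1.54 -1.28]
False (0.46, 0.165, 0.001) [ 0.29 -0.18  1.9  -0.01  1.38 -1.27]
False (0.61, 0.165, 0.001) [ 0.22  0.2   1.51 -0.01  1.38 -1.34]
False (0.7, 0.17, 0.2) [ 0.19  0.43  0.87 -0.    1.84 -1.37]
False (0.7, 0.17, 0.066) [ 0.19  0.44  1.1  -0.    1.6  -1.37]
False (0.56, 0.17, 0.07) [ 0.24  0.08  1.52 -0.    1.55 -1.32]
True (0.46, 0.165, 0.06) [ 0.27 -0.18  1.78 -0.    1.54  1.86]
True (0.46, 0.165, 0.001) [ 0.29 -0.18  1.9  -0.01  1.38  1.87]
True (0.61, 0.165, 0.001) [ 0.22  0.2   1.51 -0.01  1.38  1.8 ]
True (0.7, 0.17, 0.2) [ 0.19  0.43  0.87 -0.    1.84  1.77]
True (0.7, 0.17, 0.066) [ 0.19  0.44  1.1  -0.    1.6   1.77]
True (0.56, 0.17, 0.07) [ 0.24  0.08  1.52 -0.    1.55  1.82]
```

Run:
```python
from h import *
q=quat(-.0113,0.02)
set_gripper(.078)
move_ptp([.30,-.35,.2],quat(-.7,0)) if 0 else None
move_ptp([.455,.166,.12],q)
movel([.455,.166,.03],max_speed=.12); s0=sense()
print(s0['tool_pos'],s0['wrist_force'])
r=movel([.455,.166,-.004],max_speed=.02,f_stop=3)
s=sense();print(r,s['tool_pos'],s['wrist_force'],s['finger_gap'],s['t'])
```

```text
[0.45552475 0.16611362 0.03084645] [-0.8127705   0.07145338 -0.01499666]
True [0.45498096 0.16599132 0.00045516] [-0.1715542  -0.38923934  4.31949588] 0.07823546386373165 5.5083
```

Run:
```python
from h import *
q=quat(-.0113,0.02)
movel([.455,.166,.0022],max_speed=.03)
print(sense()['tool_pos'])
for x in(.50,.53):
    r=movel([x,.166+ .0113*0,.0022],max_speed=.06,f_stop=15); s=sense(); print(r,s['tool_pos'].round(4),s['wrist_force'].round(2),s['t'])
snap('side','side1')
```

```text
[0.45499216 0.16601602 0.00215716]
False [0.4999 0.166  0.0021] [ 0.21 -0.11  0.44] 6.6583
False [0.5303 0.1659 0.0021] [-0.34  0.28 -0.5 ] 7.3083
```

View pics/side1.png

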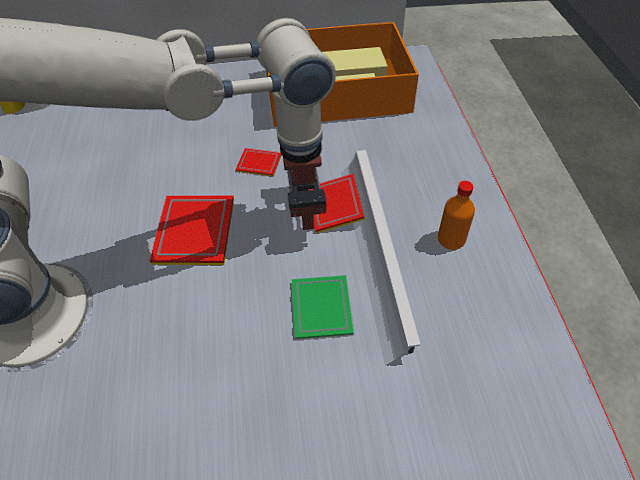

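Run:
```python
from h import *
d=snap('top','top1')
b=load('side1')['color'][130:270,220:400]
t=d['color'][150:320,210:390]
cv2.imwrite('pics/c1.png',np.hstack([cv2.resize(b,(380,380)),cv2.resize(t,(380,380))])[:,:,::-1])
s=sense(); print(Ro.from_quat(np.r_[s['orientation'][1:],s['orientation'][0]]).as_matrix().round(3))
```

```text
[[ 0.018  0.011  1.   ]
 [-0.001  1.    -0.011]
 [-1.    -0.001  0.018]]
```

View pics/c1.png

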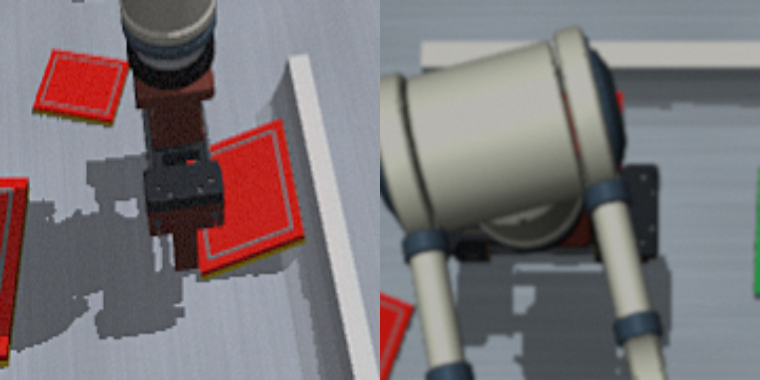

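Run:
```python
from h import *
d=load('side1')
print(onz(d,[[355,176],[364,221],[315,230]],.01).round(4), onz(load('side0'),[[333,187],[339,232],[288,234]],.01).round(4))
im=d['color']; hsv=cv2.cvtColor(im,cv2.COLOR_RGB2HSV)
m=((hsv[:,:,0]<4)|(hsv[:,:,0]>176))&(hsv[:,:,1]>150)&(hsv[:,:,2]>120)
ys,xs=np.nonzero(m); k=(xs>300)&(xs<400)&(ys>160)&(ys<245)
P=onz(d,np.c_[xs[k],ys[k]],.01)[:,:2]*1000
r=cv2.minAreaRect(P.astype(np.float32)); print(r, cv2.boxPoints(r))
```

```text
[[0.6475 0.2426 0.01  ]
 [0.6416 0.115  0.01  ]
 [0.5424 0.107  0.01  ]] [[0.5959 0.2175 0.01  ]
 [0.5879 0.0947 0.01  ]
 [0.4891 0.1051 0.01  ]]
((592.7821044921875, 178.57601928710938), (144.17649841308594, 101.8507308959961), 89.42616271972656) [[541.1373  107.00141]
 [642.9829  105.98136]
 [644.4269  250.15063]
 [542.5813  251.17068]]
```

The far edge is already riding up: the apparent skew goes away once its height is allowed for (tilt about 13°, near edge at 0.540, finger front at 0.540). I'll keep pushing towards the foot.

Run:
```python
from h import *
for x in(.55,.57,.585,.594):
    r=movel([x,.166,.0022],max_speed=.06,f_stop=12); s=sense(); print(r,s['tool_pos'].round(4),s['wrist_force'].round(2),s['t'])
    if r: break
snap('side','side2')
```

```text
False [0.5507 0.166  0.0023] [-0.55  1.02 -0.27] 7.8917
False [0.5704 0.166  0.0022] [-0.21 -0.2  -0.49] 8.375
False [0.5852 0.166  0.0022] [-0.04  0.46 -0.55] 8.775
False [0.5943 0.166  0.0022] [ 0.37  0.2  -0.2 ] 9.075
```

View pics/side2.png

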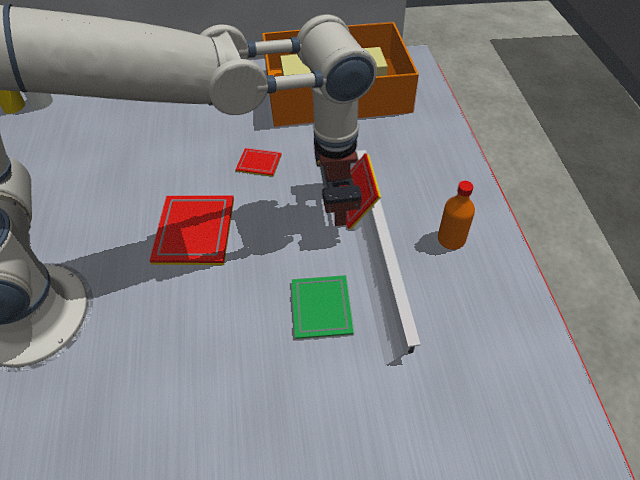

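The board is leaning up on the guard, with its top edge from about (365,155) to (380,197). I'll push the last few mm until it firmly contacts the foot.

Run:
```python
from h import *
r=movel([.606,.166,.0022],max_speed=.025,f_stop=5); s=sense(); print(r,s['tool_pos'].round(4),s['wrist_force'].round(2),s['t'])
x=s['tool_pos'][0]
snap('side','side3')
movel([x-.03,.166,.0025],max_speed=.05)
movel([x-.06,.166,.0025],max_speed=.15)
movel([x-.08,.166,.22],max_speed=.25)
d=snap('side','side4'); snap('top','top4')
print(sense()['t'])
cv2.imwrite('pics/c4.png',cv2.resize(d['color'][120:270,280:440],None,fx=3.7,fy=3.7)[:,:,::-1])
```

```text
True [0.5999 0.166  0.0014] [-1.53  0.12  0.44] 9.4917
11.7583
```

View pics/c4.png

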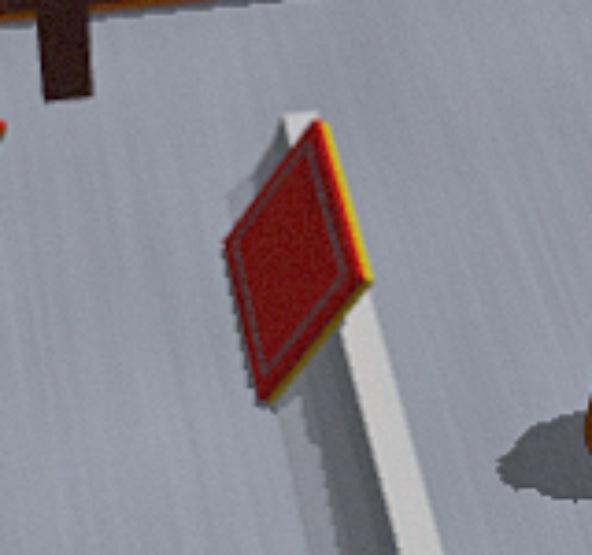

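View pics/top4.png

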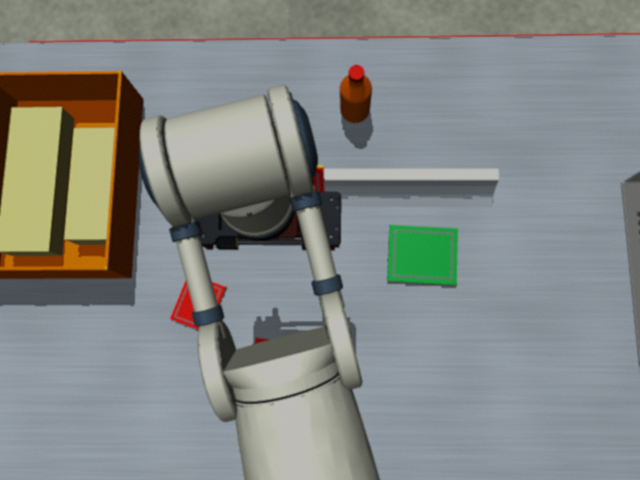

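The board leans unheld on the guard. In the side view the upper back edge runs from about (368,153) to (380.5,196). I'll convert those to positions and then move behind it.

Run:
```python
from h import *
d=load('side4')
print(onz(d,[[368.1,153],[380.5,195.7]],.088).round(4), onz(d,[[351.6,229]],.002).round(4))
```

```text
[[0.6682 0.2253 0.088 ]
 [0.6673 0.1058 0.088 ]] [[0.6151 0.105  0.002 ]]
```

Run:
```python
from h import *
q=quat(-.0113,0)
set_gripper(.055)
movel([.54,.166,.22],rot=q,max_speed=.3)
movel([.700,.166,.20],max_speed=.25)
movel([.700,.166,.068],max_speed=.1,f_stop=6)
s=sense();print(s['tool_pos'].round(4),s['wrist_force'].round(2),s['t'])
d=snap('side','side5')
cv2.imwrite('pics/c5.png',cv2.resize(d['color'][100:280,280:480],None,fx=3,fy=3)[:,:,::-1])
```

```text
[0.7005 0.1661 0.0692] [ 0.65 -0.14  0.54] 14.8333
```

View pics/c5.png

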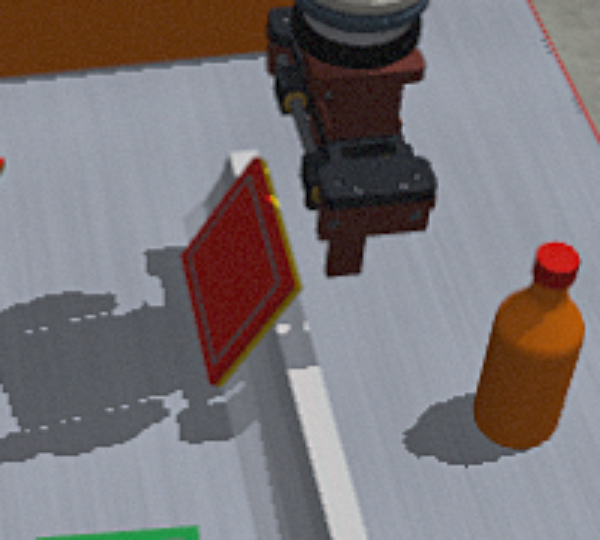

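The fingers are behind the upper edge (fingertip at crop (345,272), clear of the guard top), and the board is still leaning. I'll draw it back now.

Run:
```python
from h import *
for x in (.66,.63,.61,.595):
    r=movel([x,.166,.068],max_speed=.07,f_stop=12); s=sense();print(r,s['tool_pos'].round(4),s['wrist_force'].round(2),s['t'])
    if r: break
d=snap('side','side6')
cv2.imwrite('pics/c6.png',cv2.resize(d['color'][100:280,240:440],None,fx=3,fy=3)[:,:,::-1])
```

```text
False [0.6602 0.166  0.0682] [ 0.21 -0.57  0.21] 15.6083
False [0.6302 0.166  0.0681] [ 0.77 -0.13  0.5 ] 16.1833
False [0.6102 0.166  0.0682] [0.59 0.04 0.1 ] 16.6167
False [0.5951 0.166  0.0681] [-0.23  0.32 -0.71] 16.9833
```

View pics/c6.png

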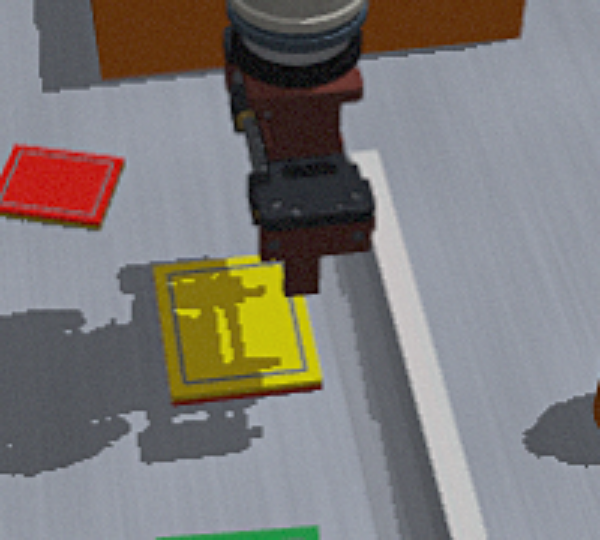

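It has fallen flat, yellow side up. I'll retreat upwards and to the side, then check it in both views.

Run:
```python
from h import *
movel([.595,.166,.25],max_speed=.2)
set_joints([-1.308,.091,1.231,0,1.82,-.057])
dwell(.3)
for n in('top','side'):
    d=snap(n,n+'7'); im=d['color']; hsv=cv2.cvtColor(im,cv2.COLOR_RGB2HSV)
    h=hsv[:,:,0].astype(int)
    for nm,m in(('yel',(abs(h-28)<6)&(hsv[:,:,1]>170)&(hsv[:,:,2]>110)),('green',(abs(h-65)<15)&(hsv[:,:,1]>120)&(hsv[:,:,2]>90)),('redcap',((h<4)|(h>176))&(hsv[:,:,1]>150)&(hsv[:,:,2]>120))):
        m=cv2.morphologyEx(m.astype(np.uint8)*255,cv2.MORPH_CLOSE,np.ones((5,5)))
        for c in cv2.findContours(m,cv2.RETR_EXTERNAL,cv2.CHAIN_APPROX_NONE)[0]:
            if cv2.contourArea(c)<100: continue
            r=cv2.minAreaRect((onz(d,c[:,0]+0.,.01)[:,:2]*1000).astype(np.float32)); print(n,nm,c[:,0].mean(0).round(),np.round(r[0],1),np.round(r[1],1),round(r[2],1))
print(sense()['t'])
```

```text
top yel [290. 240.] [554.9 168.7] [117.   97.2] 89.7
top green [423. 255.] [527.4 -63.3] [119.5 100.1] 86.4
top redcap [298. 388.] [302.  153.3] [169.1 140.8] 81.0
top redcap [198. 303.] [444.7 327.8] [70.2 84.2] 69.9
top redcap [356.  72.] [873.3  49.4] [26.1 26.1] 89.3
side yel [318. 208.] [556.3 166.5] [119.6  98.7] 89.5
side green [321. 307.] [528.9 -64.8] [120.5  99.3] 86.5
side redcap [192. 229.] [303.3 154.1] [167.4 141.3] 81.0
side redcap [258. 161.] [446.3 323.3] [70.6 84.1] 70.1
21.4417
```

View pics/side7.png

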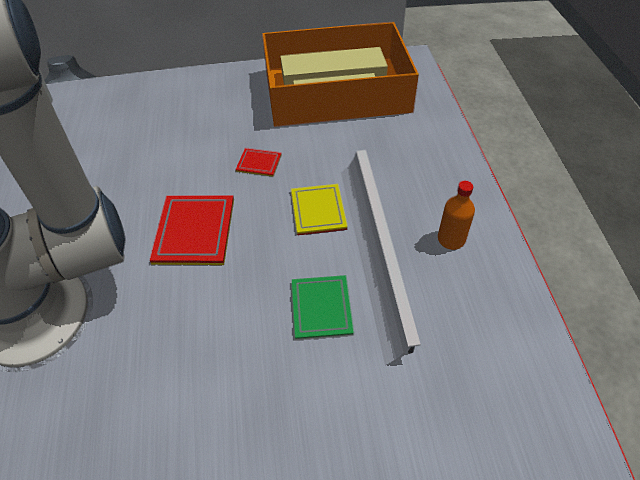

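View pics/top7.png

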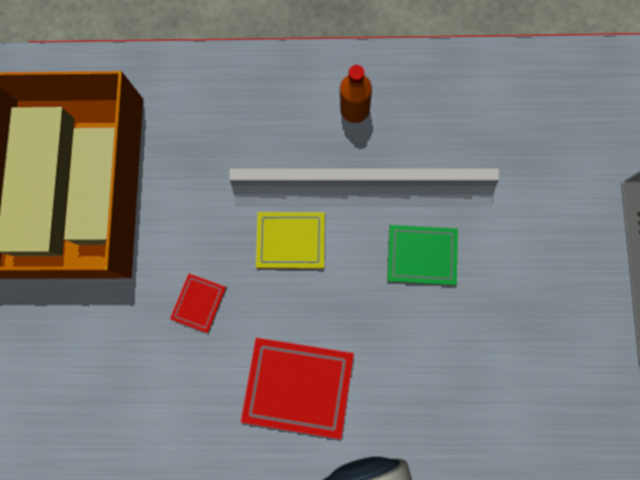

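The yellow face is up, flat, at top-view pixel (290,240). The green board and the bottle have not moved.

```bash
python3 -c "
from h import *
print(close_job())"
```

```text
the job is handed in; nothing more can be done
None
```

The little red-and-yellow board is turned over: it lies flat, yellow side up, in front of the guard, and the job is handed in. I pushed it up the guard until its lower edge met the foot, backed off and saw it lean unheld. Then I drew its top edge back from behind until it fell towards the robot.

**Last checks, from both cameras:**
- **Board:** the yellow face is centred at about (0.555, 0.167) m and about square to the guard. It measures 119.6 × 98.7 mm in the side view and 117 × 97 mm in the top view, both at the height of a board lying flat.
- **Left alone:** the green board reads within 0.1 mm of where it was at the start, and the two other red boards within about 0.4 mm. The bottle looks unmoved in the before and after pictures.
- **Limits:** the clock stood at about 21.4 s at the last check. The contact forces I read stayed under 5 N, with the arm back at its start pose and touching nothing.

No check failed. The board looked skewed partway through the push, but that was its far edge rising up the guard.

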